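# Check the test bench's latching stop button

## Task

Do the start-of-shift check on the wireless stop station: press the mushroom-shaped stop button straight down until it latches and stays in when you let go, then push its three-lobed head round clockwise (seen from above) until the latch lets go and it springs back up, and last press the small flat-topped reset button next to it all the way down and let it come up again. Fingertip pushes are enough, nothing needs gripping or forcing: the station stays standing where it is on the bench, neither lifted nor shoved away, and the other things on the bench are left alone.

Things in the scene. Friction and masses are not known exactly. Their poses are not given: they have to be found in the camera images.
- station: Wireless stop station: loose grey box 180 x 90 mm (x, y), flat aluminium panel 66 mm above the bench, 1.5 to 2.2 kg, on rubber feet, turned any way round. Origin: centre of its underside; z up. On the panel's middle line, in its x: stop button at +45 mm, reset button at -28 mm, fixed domed pilot lamp (18 mm wide, 13 mm high, not used) at -67 mm. A rubber aerial sticks 38 mm out of the -x end.
- stop_top (a point): Centre of the flat top of the mushroom stop button's head, 40 mm above the panel (106 mm above the bench) when up; moves down and turns with the head. z up along the axis. The head is a round plastic disc 65 mm across with a raised grip on it: a hub of radius 16.5 mm with three straight lobes like a propeller. +x of this point runs along one lobe, the others lie at +120 and -120 degrees.
- lobe_end (a point): Point on the top face of one lobe of the head's raised grip, 24 mm out from the axis, on the lobe's midline; turns with the head. Each lobe is 16 mm wide with upright flanks and a rounded end, reaches 32 mm from the axis, has its top 2 mm below the hub's top and stands 20 mm above the round disc; between the lobes the disc is free. Moulded arrows show the release direction, clockwise from above.
- stop_press (a joint): How far the stop button is pressed in (m): 0 up, 0.010 against its lower stop. A spring resists with 5 N (up) to 10 N (down) and a catch adds a little on the way: 10 to 12 N is needed. Pressed beyond about 0.008 it latches and rests at 0.0075 when let go, until twisted. Let go earlier, it comes back up.
- stop_twist (a joint): How far the head is turned clockwise seen from above (rad): 0 at rest, stop at 0.8; it does not turn anticlockwise. Turning takes 0.03 to 0.08 N m against a return spring (2 to 3 N on a lobe). With the button latched, the latch lets go between 0.5 and 0.7 and the button jumps up; let go, the head turns back to 0 by itself.
- reset_top (a point): Centre of the top of the reset button: a plain flat round black cap 24 mm across in a steel ring of 34 mm; the cap stands 12 mm above the panel (8 mm above its ring), 78 mm above the bench. z up. 73 mm from the stop button's axis.
- reset (a joint): How far the reset button is pressed (m): 0 up, 0.005 fully down, which takes about 6 N. It springs back when let go.
- memory_stick: Bystander: loose memory module with a heat spreader, lying flat beside the station, 133 x 31 x 8 mm (x, y, z). Origin: centre of its underside.
- screwdriver: Bystander: loose screwdriver lying beside the station, 170 mm long along its x, handle 26 mm thick. Origin: on the bench under its middle.
- screw_jar: Bystander: loose screw jar standing close beside the station, 42 mm across, 60 mm high. Origin: centre of its underside.
- paste_syringe: Bystander: loose paste syringe lying off the station's aerial end, 128 mm long along its x, 32 mm over its flange, 22 mm high. Origin: on the bench under its barrel, 50 mm from the tip (+x) and 78 mm from the plunger's end (-x).
- mug: Bystander: loose mug left of the work, 82 mm across, 95 mm high, handle at its +y. Origin: centre of its underside.
- fan: Bystander: loose square computer fan lying flat left of the work, 120 x 120 x 25 mm. Origin: centre of its underside.
- multimeter: Bystander: loose hand multimeter lying on the right, 165 x 80 x 46 mm. Origin: centre of its underside.

How it is judged:
On the way, in this order (a step that is already met when the one before it is completed fails the run):
1. the stop button is latched in and stays in with nothing touching it (value of joint stop_press above 0.006 m and contact force between station and the fingers below 0.1 N and contact force between station and the arm below 0.1 N), for 0.2 s.
2. its head is turned clockwise (value of joint stop_twist above 0.4 rad).
3. the latch has let go and the button is up (value of joint stop_press below 0.0015 m), for 0.2 s.
4. the reset button is pressed down (value of joint reset above 0.004 m), for 0.05 s.
At the end, for the whole second after the job is handed in: The stop button is up (within 1.5 mm), its head turned back to within 0.1 rad of rest and the reset button up (within 1 mm); the station stands flat and at rest within 30 mm of where it stood, and every loose bystander lies within 20 mm of where it lay (value of joint stop_press below 0.0015 m and value of joint stop_twist below 0.1 rad and value of joint reset below 0.001 m and distance of station from where it was at the start of the episode below 0.03 m and angle between station's own z axis and vertical below 0.05 rad and linear speed of station below 0.01 m/s and distance of each of memory_stick, screwdriver, screw_jar, paste_syringe, mug, fan, multimeter from where it was at the start of the episode below 0.02 m); the robot touches nothing.
It fails at once if the station is shoved more than 30 mm (distance of station from where it was at the start of the episode above 0.03 m).
It fails at once if the station is lifted or tipped (height (world z) of station above 0.008 m or angle between station's own z axis and vertical above 0.15 rad).
It fails at once if the station or its buttons are gripped or forced with more than 60 N (contact force between station and the fingers above 60 N or contact force between station and the arm above 60 N).
It fails at once if a loose bystander is moved more than 20 mm (distance of any of memory_stick, screwdriver, screw_jar, paste_syringe, mug, fan, multimeter from where it was at the start of the episode above 0.02 m).
It also fails if it takes over 48 s, if anything falls off the work surface, if the arm or the gripper's body presses on something with over 40 N, if the wrist force passes 120 N, or if a joint passes its speed limit or range.

## Robot

A 7-joint arm with a two-finger parallel gripper is mounted at the origin on the work surface. World frame = base frame: x ahead of the robot, y to its left, z up, the work surface at z = 0. Lengths are in m, angles in rad, forces in N, time in s.
With the tool pointing down it reaches from about 0.4 to 0.875 m from the base axis. Payload 6.5 kg.
Tool frame: the origin (TCP) lies at the very end of the fingers, on their centre line; the grasp point (between the pads) lies 19 mm behind it; x points along the fingers, y is the direction in which the jaws open and shut, and the axes are right-handed (so a half turn about x gives the same grasp; the last joint's range is limited). The gripper opens to 88 mm and grips with 3 to 60 N. Pads are 18 mm wide; open, the fingers measure 123 mm over their backs; the gripper's body (75 mm by 187 mm) begins 45 mm behind the grasp point.
Start: joints at [-1.287, 0.536, -0.004, 1.538, 0.003, 1.067, -0.071], TCP at [0.223, 0.611, 0.239] pointing down, gripper open.
Joint ranges: [-2.7, 2.7], [-0.37, 2.16], [-1.27, 1.26], [0.24, 2.4], [-1.31, 4.45], [0.19, 1.91], [-2.76, 2.76]. Speed limits (rad/s): [2.39, 2.39, 3.14, 3.14, 3.14, 3.14, 3.14].

## Interface

Orientations are given as a rotation vector (axis times angle).
In Python, from plant import arm, grab_frame, get_calibration, boxes_of, trace gives the robot as it stands. The module is installed in compiled form; this text tells all that it offers.
- The arm moves only by the tool carry_out, never from a script. Its argument "deltas" is a list of rows, each a list of 7 numbers: the finger opening in mm, from 0 to 88.1, then the shift along the world's x, y, z in units of 40 mm (1.0 is 40 mm), then the turn, a rotation vector about the world's x, y, z in units of 8 degrees (1.0 is 8 degrees). In form: [[gripper, dx, dy, dz, wx, wy, wz], ...]. A call has 1 to 10 rows; each row shifts and turns the commanded pose from where the row before left it; what a row does not reach is not made up. A row lasts 1/8 s, in which the tool goes at most 62.5 mm and 10.7 degrees, less where a joint would pass 70% of its speed; a pose out of reach is approached as far as the arm can. A call is refused whole if a number of a shift passes 1 or a number of a turn 1, either way. A call with a gripper value outside its range is refused whole. The fingers move at their own pace and stop on an object; "newtons" is the grip in N (left out, the last holds). Time passes only in rows, so rows that do not move let the fingers close. It gives the time, the measured TCP pose, the force and the opening at its end, in the units of the state.
- arm.sense(): the state, without advancing time (a new reading comes with each control period).
- grab_frame(name): name is "scene" or "top" or "wrist"; returns (picture, depth): 384x512x3 uint8, blue, green, red; 384x512 float32, m along the optical axis (not along the pixel's ray), 0 where there is no reading.
- get_calibration(name): a dict with "fx", "fy", "cx", "cy" (pixels), "T" (4x4, takes a point from camera to world coordinates); the wrist camera has in their place "tool_from_camera" (4x4, takes a point from camera to tool coordinates, whose origin is the TCP and whose axes are the tool frame's). Camera axes: x right, y up, looking along -z (the intrinsics and any distortion apply to the point x, -y, -z); pixel columns grow to the right and rows downward; lengths in m; the calibration is good to about 2 mm. The wrist camera is an equidistant fisheye: a pixel r from the principal point sees the ray r / f radians off the axis. A picture is of the moment at which its call begins: read the wrist's pose just before it. get_calibration takes no time and is no camera call.
- arm.job_done(): hands the job in, once; it reports no verdict.
Trained networks look in the newest picture that a camera, given by its name, has taken for a name from the list of things; names that differ only in an ending like _2 or _b are one class to them, and where a whole thing is asked for, a point or a joint stands for the part that bears it (a point fixed in the world has none). Each returns a list of dicts, best first, with "score" (0 to 1); they miss things now and then, are a little off and sometimes report something else, mostly with a low value. They report only what shows in the picture. A call takes as long as a camera call.
- boxes_of(thing, camera): "box" ([left, top, width, height] as shares, 0 to 1, of the picture: columns of its width, rows of its height, round what is visible of it).
- trace(thing, camera): "mask" (384x512 bool, what is visible of it) and "box" ([left, top, width, height] as shares, 0 to 1, of the picture: columns of its width, rows of its height, round what is visible of it).
The state is a dict: "time_s": time; "joint_pos": joint angles; "dq": joint speeds; "joint_torque": joint torques, N m; "ee_pos": TCP position; "tool_rot": TCP orientation; "ft_force": force on the tool from outside, world axes, zero at the start; "wrist_torque": the same for the moment, N m; "width": opening from 0.0 (shut) to 1.0 (fully open).
Only numpy, scipy, OpenCV 4.12 (cv2) and the standard library are available. Lean on these libraries where they do the work, as an engineer would, in place of code of your own. Each camera call takes 0.05 s, during which the arm holds its last target.

## Working session

There is one attempt and no reset: what is moved stays moved. The work goes in short steps, Python scripts to look and compute and a tool call to move; the robot and the scene stay as the last step left them, time stands still between calls to the robot, and variables do not carry over. Pictures are saved under pics/ and viewed, and the job is handed in when it is done.

Besides the shell and the picture viewer there is one more tool, called after "Emit:" by a JSON object that holds its "api" and its "payload", one argument or row to a line. carry_out: Moves the arm, as the interface text tells. Its arguments: {"type":"object","properties":{"deltas":{"type":"array"},"newtons":{"type":"number"}},"required":["deltas"]}

```bash
mkdir -p pics; cat > h.py <<'E'
import numpy as np, cv2
from plant import arm, grab_frame, get_calibration, boxes_of, trace
def world(cam,d,us,vs):
    c=get_calibration(cam); us=np.asarray(us,float);vs=np.asarray(vs,float)
    z=d[vs.astype(int),us.astype(int)]
    P=np.stack([(us-c['cx'])/c['fx']*z,-(vs-c['cy'])/c['fy']*z,-z,np.ones_like(z)])
    return (np.asarray(c['T'])@P)[:3].T
E
python3 - <<'E'
from h import *
s=arm.sense();print({k:np.round(v,3).tolist() for k,v in s.items()})
for n in ['top','scene']:
    p,d=grab_frame(n);cv2.imwrite(f'pics/{n}0.png',p);np.save(f'{n}0.npy',d)
    c=get_calibration(n);print(n,{k:np.round(v,3).tolist() for k,v in c.items()})
    for t in ['station','stop_top','reset_top','lobe_end']:
        r=trace(t,n)
        for q in r[:2]:
            m=q['mask'];vs,us=np.nonzero(m)
            ok=d[vs,us]>0
            W=world(n,d,us[ok],vs[ok])
            print(t,q['score'],np.round(q['box'],3),len(vs),us.mean(),vs.mean(),np.median(W,0).round(4),W.min(0).round(3),W.max(0).round(3))
E
```

```text
{'time_s': 0.0, 'joint_pos': [-1.287, 0.537, -0.004, 1.539, 0.003, 1.067, -0.071], 'dq': [0.0, -0.001, -0.0, 0.001, 0.002, -0.003, 0.001], 'joint_torque': [0.001, -57.1, 0.991, -25.16, -0.056, 0.018, 0.0], 'ee_pos': [0.223, 0.61, 0.238], 'tool_rot': [0.273, 1.553, -0.276], 'ft_force': [0.033, -0.373, -1.172], 'wrist_torque': [-0.015, -0.046, 0.031], 'width': 0.999}
top {'fx': 487.702, 'fy': 487.702, 'cx': 254.966, 'cy': 197.313, 'T': [[0.02, 0.988, -0.152, 0.306], [-1.0, 0.018, -0.014, -0.021], [-0.011, 0.152, 0.988, 1.553], [0.0, 0.0, 0.0, 1.0]]}
station 0.62 [0.371 0.468 0.112 0.182] 2005 215.8713216957606 214.41246882793018 [0.4808 0.1186 0.0655] [ 0.377  0.04  -0.01 ] [0.593 0.206 0.114]
stop_top 0.69 [0.416 0.488 0.038 0.061] 317 222.391167192429 199.0347003154574 [0.5221 0.0982 0.0992] [0.494 0.069 0.075] [0.557 0.127 0.114]
reset_top 0.66 [0.417 0.497 0.038 0.045] 341 222.21407624633432 199.12316715542522 [0.5219 0.0986 0.0956] [0.494 0.069 0.063] [0.557 0.13  0.114]
reset_top 0.6 [0.409 0.57  0.017 0.011] 44 211.52272727272728 220.9090909090909 [0.4581 0.1308 0.0784] [0.448 0.12  0.068] [0.467 0.141 0.085]
lobe_end 0.55 [0.413 0.496 0.041 0.04 ] 341 221.98533724340177 199.25219941348973 [0.5218 0.099  0.0936] [0.494 0.069 0.062] [0.557 0.133 0.114]
scene {'fx': 357.487, 'fy': 357.487, 'cx': 256.592, 'cy': 194.583, 'T': [[0.411, -0.609, 0.678, 1.252], [0.911, 0.288, -0.294, -0.313], [-0.016, 0.739, 0.674, 0.825], [0.0, 0.0, 0.0, 1.0]]}
station 0.97 [0.528 0.444 0.062 0.132] 1393 285.0 193.25340990667624 [0.536  0.0995 0.0663] [0.393 0.04  0.   ] [0.585 0.195 0.11 ]
stop_top 0.54 [0.54  0.469 0.039 0.051] 266 285.8984962406015 188.95488721804512 [0.5327 0.0924 0.0956] [0.501 0.07  0.079] [0.557 0.131 0.11 ]
lobe_end 0.67 [0.539 0.47  0.037 0.05 ] 281 285.6085409252669 188.77580071174378 [0.5319 0.0922 0.0956] [0.484 0.07  0.068] [0.557 0.148 0.11 ]
```

```bash
python3 - <<'E'
import cv2
a=cv2.imread('pics/top0.png');b=cv2.imread('pics/scene0.png')
cv2.imwrite('pics/t1.png',cv2.resize(a[130:280,120:320],None,fx=4,fy=4,interpolation=2))
cv2.imwrite('pics/s1.png',cv2.resize(b[130:280,190:390],None,fx=4,fy=4,interpolation=2))
E
```

```text
(no output)
```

View pics/t1.png

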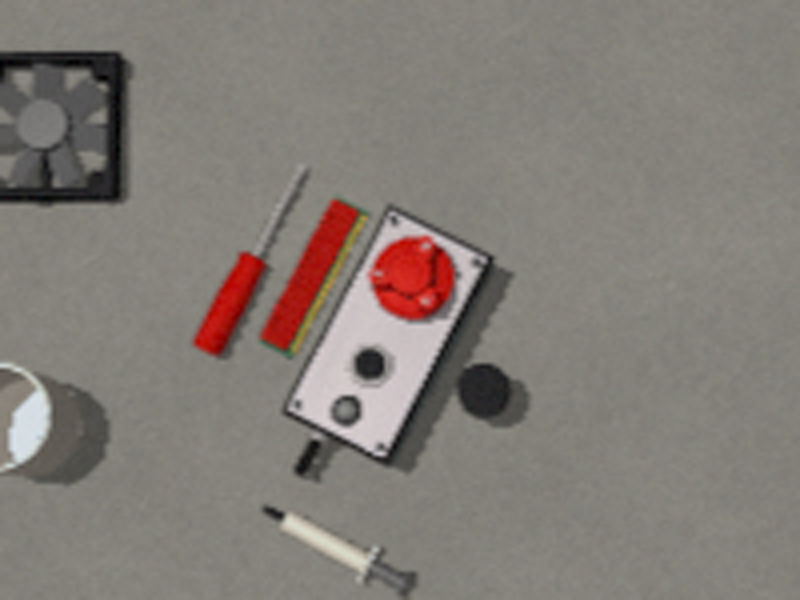

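View pics/s1.png

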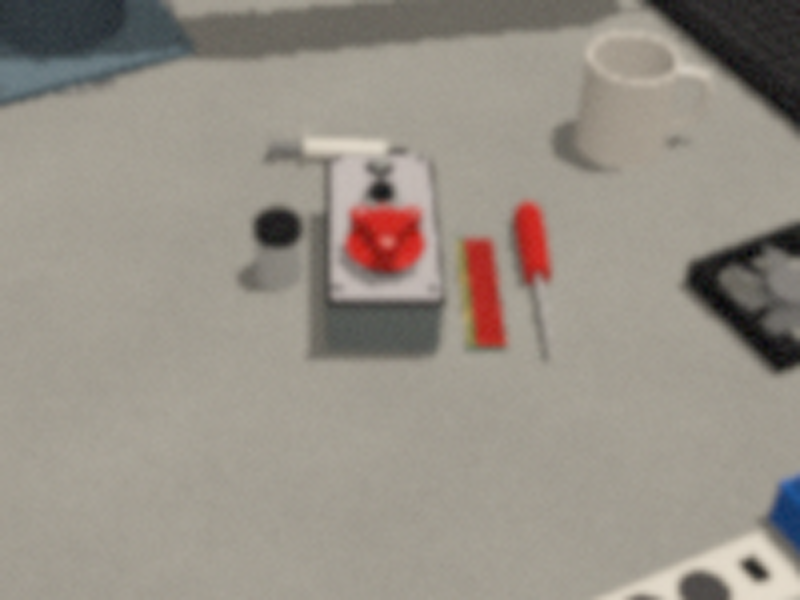

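View pics/scene0.png

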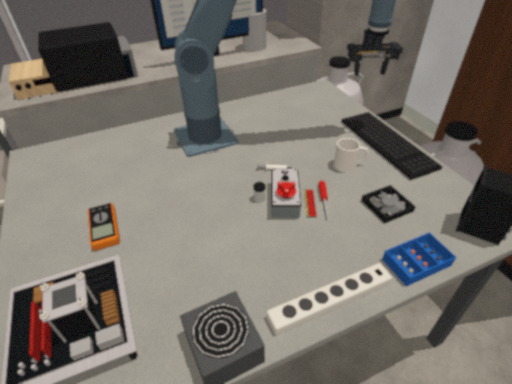

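The top crop shows the stop button (crop px 412,278), the reset button (370,363) and the jar close on the right. I'll bring the arm over the station to get a wrist view.

Emit:
{"api": "carry_out", "payload": {
  "deltas": [
    [0, 0.5, -0.95, 0.1, 0, 0, 0],
    [0, 0.5, -0.95, 0.1, 0, 0, 0],
    [0, 0.5, -0.95, 0.1, 0, 0, 0],
    [0, 0.5, -0.95, 0.1, 0, 0, 0],
    [0, 0.5, -0.95, 0.1, 0, 0, 0],
    [0, 0.5, -0.95, 0, 0, 0, 0],
    [0, 0.5, -0.95, 0, 0, 0, 0],
    [0, 0.5, -0.95, 0, 0, 0, 0],
    [0, 0.5, -0.95, 0, 0, 0, 0],
    [0, 0.5, -0.95, 0, 0, 0, 0]
  ],
  "newtons": 10
}}

```text
time_s: 1.75
ee_pos: [0.4234, 0.2294, 0.259]
tool_rot: [0.275, 1.553, -0.274]
ft_force: [0.7, 1.0, -0.1]
width: 0.005
```

Emit:
{"api": "carry_out", "payload": {
  "deltas": [
    [0, 0.5, -0.9, 0, 0, 0, 0],
    [0, 0.4, -0.9, 0, 0, 0, 0],
    [0, 0, -0.5, 0, 0, 0, 0],
    [0, 0, 0, 0, 0, 0, 0],
    [0, 0, 0, 0, 0, 0, 0]
  ]
}}

```text
time_s: 2.38
ee_pos: [0.4586, 0.1399, 0.2588]
tool_rot: [0.274, 1.553, -0.273]
ft_force: [-0.5, 0.1, -0.0]
width: 0.008
```

```bash
python3 - <<'E'
from h import *
from scipy.spatial.transform import Rotation as R
s=arm.sense();print({k:np.round(v,3).tolist() for k,v in s.items()});print(R.from_rotvec(s['tool_rot']).as_matrix().round(3))
c=get_calibration('wrist');print({k:np.round(v,3).tolist() for k,v in c.items()})
p,d=grab_frame('wrist');cv2.imwrite('pics/w1.png',p);np.save('w1.npy',d)
E
```

```text
{'time_s': 2.375, 'joint_pos': [-0.573, 0.219, 0.213, 1.965, -0.057, 0.962, 0.889], 'dq': [-0.01, 0.003, -0.006, -0.002, 0.002, 0.002, 0.001], 'joint_torque': [0.782, -36.214, 2.179, -23.374, 0.037, 0.084, 0.005], 'ee_pos': [0.459, 0.14, 0.259], 'tool_rot': [0.274, 1.553, -0.273], 'ft_force': [-0.504, 0.105, -0.032], 'wrist_torque': [0.032, -0.027, 0.002], 'width': 0.008}
[[ 0.     0.341  0.94 ]
 [ 0.001  0.94  -0.341]
 [-1.     0.001 -0.   ]]
{'fx': 297.319, 'fy': 297.319, 'cx': 262.26, 'cy': 189.839, 'tool_from_camera': [[-0.0, 0.295, -0.955, -0.145], [1.0, -0.0, -0.001, 0.001], [-0.0, -0.955, -0.295, -0.076], [0.0, 0.0, 0.0, 1.0]]}
```

View pics/w1.png

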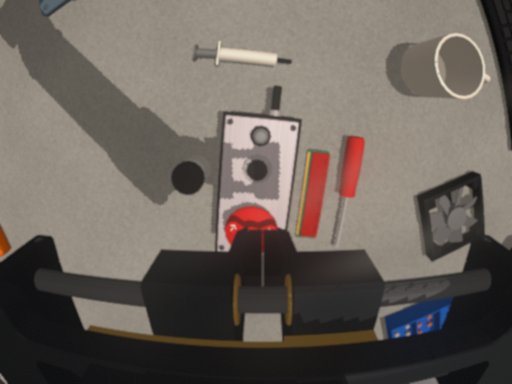

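The wrist view shows the reset button at (257,170) and the lamp at (260,135), with the stop head partly hidden by the fingers. I'll back off towards +x to see the head.

Emit:
{"api": "carry_out", "payload": {
  "deltas": [
    [0, 0.8, -0.4, 0, 0, 0, 0],
    [0, 0.8, -0.4, 0, 0, 0, 0],
    [0, 0.8, -0.4, 0, 0, 0, 0],
    [0, 0.8, -0.4, 0, 0, 0, 0],
    [0, 0, 0, 0, 0, 0, 0],
    [0, 0, 0, 0, 0, 0, 0]
  ]
}}

```text
time_s: 3.18
ee_pos: [0.586, 0.0761, 0.2583]
tool_rot: [0.273, 1.555, -0.273]
ft_force: [-0.6, 0.6, 0.8]
width: 0.004
```

```bash
cat >> h.py <<'E'
from scipy.spatial.transform import Rotation as R
def wrist_world(s,us,vs,d=None,zw=None):
    """fisheye; d depth along optical axis, or intersect plane z=zw"""
    c=get_calibration('wrist');T=np.asarray(c['tool_from_camera'])
    us=np.asarray(us,float);vs=np.asarray(vs,float)
    x=(us-c['cx'])/c['fx'];y=(vs-c['cy'])/c['fy'];r=np.hypot(x,y)+1e-12
    ray=np.stack([np.sin(r)*x/r,-np.sin(r)*y/r,-np.cos(r)])
    M=R.from_rotvec(s['tool_rot']).as_matrix();o=M@T[:3,3]+s['ee_pos'];rw=M@T[:3,:3]@ray
    if zw is not None: k=(zw-o[2])/rw[2]
    else: k=d[vs.astype(int),us.astype(int)]/np.cos(r)
    return (o[:,None]+rw*k).T
E
python3 - <<'E'
from h import *
s=arm.sense();print(s['ee_pos'],s['tool_rot'])
p,d=grab_frame('wrist');cv2.imwrite('pics/w2.png',p);np.save('w2.npy',d)
for t in ['stop_top','reset_top','lobe_end','station']:
    for q in trace(t,'wrist')[:2]:
        vs,us=np.nonzero(q['mask']);W=wrist_world(s,us,vs,d)
        print(t,q['score'],(np.array(q['box'])*[512,384,512,384]).round(1),len(us),np.median(W,0).round(4),np.percentile(W,2,0).round(4),np.percentile(W,98,0).round(4))
# rectified top view of head: heightmap
vs,us=np.mgrid[0:384,0:512];vs=vs.ravel();us=us.ravel();ok=d.ravel()>0
W=wrist_world(s,us[ok],vs[ok],d);np.save('W2.npy',W)
# orthographic from plane z=.104
g=np.linspace(-.06,.06,480)
cv2.imwrite('pics/w2c.png',cv2.resize(p[100:300,160:360],None,fx=3,fy=3,interpolation=2))
E
```

```text
[0.58599099 0.07610236 0.25832199] [ 0.27340343  1.55471481 -0.27296838]
stop_top 0.59 [235.6  80.4  57.8  62.8] 2816 [0.5238 0.1025 0.1017] [0.4956 0.0738 0.081 ] [0.5529 0.1312 0.1061]
reset_top 0.83 [262.4  34.   20.4  19.9] 359 [0.4596 0.1337 0.0767] [0.4485 0.1238 0.0703] [0.47   0.1442 0.0786]
lobe_end 0.87 [234.6  83.2  61.   59.1] 2699 [0.5234 0.1023 0.1021] [0.4966 0.0744 0.0824] [0.5515 0.1303 0.1061]
station 0.58 [223.1   0.   93.1 151.6] 11913 [0.4878 0.1198 0.0652] [0.4059 0.0578 0.056 ] [0.5692 0.1847 0.1054]
```

View pics/w2c.png

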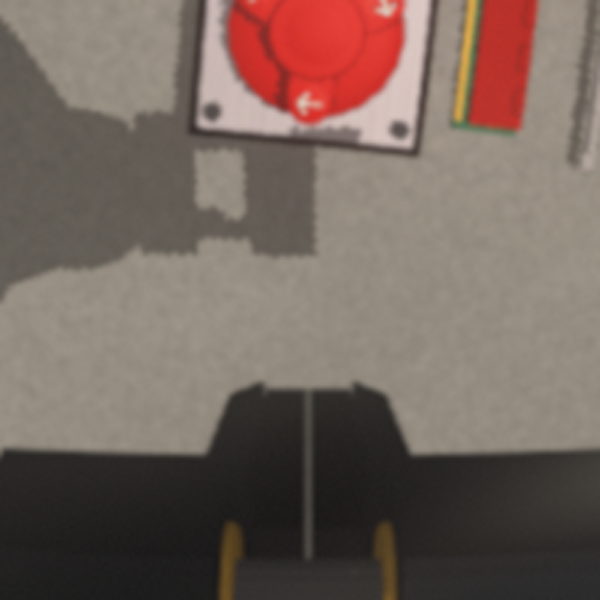

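```bash
python3 - <<'E'
from h import *
from scipy.optimize import minimize
W=np.load('W2.npy')
near=np.hypot(W[:,0]-.523,W[:,1]-.102)<.06
H=W[near]
print(np.histogram(H[:,2],np.arange(.056,.112,.002)))
L=H[H[:,2]>.097][:,:2]
hub=H[H[:,2]>.1045];print('top mean',hub.mean(0),len(hub))
def inside(P,c,a):
    q=P-c;r=np.hypot(*q.T);o=r<.0165
    for k in range(3):
        t=a+k*2*np.pi/3;x=q@[np.cos(t),np.sin(t)];y=q@[-np.sin(t),np.cos(t)]
        o|=(x>0)&(np.abs(y)<.008)&(r<.032)
    return o
A=H[:,2]>.097
best=[]
for cx in np.arange(.515,.5311,.001):
  for cy in np.arange(.094,.1101,.001):
    for a in np.radians(np.arange(0,120,3)):
      best.append(((inside(H[:,:2],np.array([cx,cy]),a)!=A).mean(),cx,cy,np.degrees(a)))
best.sort();print(best[:6])
img=np.zeros((480,480),np.uint8)
for x,y,z in H:
    u=int(240-(y-.102)*4000);v=int(240-(x-.523)*4000)
    if 0<=u<480 and 0<=v<480: cv2.circle(img,(u,v),3,int(np.clip((z-.06)/.05*255,0,255)),-1)
cv2.imwrite('pics/hm.png',img)
E
```

```text
(array([ 419,   23,    0,  565, 2681,  222,   42,    4,    0,    0,    0,
          1,   52,  387,  626,  226,    1,    0,    0,    1,    0,    1,
        126,  640,  658,   56,    0]), array([0.056, 0.058, 0.06 , 0.062, 0.064, 0.066, 0.068, 0.07 , 0.072,
       0.074, 0.076, 0.078, 0.08 , 0.082, 0.084, 0.086, 0.088, 0.09 ,
       0.092, 0.094, 0.096, 0.098, 0.1  , 0.102, 0.104, 0.106, 0.108,
       0.11 ]))
top mean [0.56307589 0.08625117 0.34066659] 35557
[(np.float64(0.781353154907502), np.float64(0.531), np.float64(0.094), np.float64(75.0)), (np.float64(0.782303070602484), np.float64(0.531), np.float64(0.094), np.float64(72.0)), (np.float64(0.7840366667458263), np.float64(0.531), np.float64(0.094), np.float64(78.0)), (np.float64(0.7844403809161937), np.float64(0.531), np.float64(0.10500000000000001), np.float64(114.00000000000001)), (np.float64(0.7844878767009428), np.float64(0.531), np.float64(0.095), np.float64(75.0)), (np.float64(0.7851765655798048), np.float64(0.53), np.float64(0.094), np.float64(78.0))]
```

View pics/hm.png

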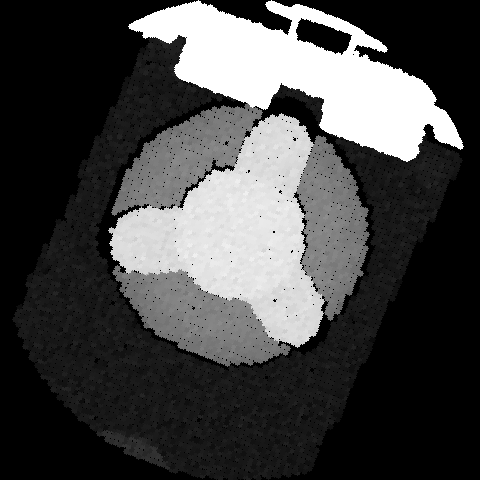

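The height map shows the hub and three lobes clearly, at (285,135), (140,240) and (295,315); the white area is the gripper. I'll refit without the gripper points.

```bash
python3 - <<'E'
from h import *
W=np.load('W2.npy');W=W[W[:,2]<.112]
H=W[(np.hypot(W[:,0]-.523,W[:,1]-.102)<.06)&(W[:,2]>.078)]
def inside(P,c,a):
    q=P-c;r=np.hypot(*q.T);o=r<.0165
    for k in range(3):
        t=a+k*2*np.pi/3;x=q@[np.cos(t),np.sin(t)];y=q@[-np.sin(t),np.cos(t)]
        o|=(x>0)&(np.abs(y)<.008)&(r<.032)
    return o
A=H[:,2]>.094
best=[]
for cx in np.arange(.515,.5311,.001):
  for cy in np.arange(.094,.1101,.001):
    for a in np.radians(np.arange(-60,60,3)):
      best.append(((inside(H[:,:2],np.array([cx,cy]),a)!=A).mean().round(4),cx.round(3),cy.round(3),np.degrees(a).round()))
best.sort();print(best[:5])
c=np.array(best[0][1:3],float)
print('hub z',np.median(H[np.hypot(*(H[:,:2]-c).T)<.015][:,2]),'disc',np.median(H[~A][:,2]),'panel',np.median(W[(W[:,2]>.06)&(W[:,2]<.07)][:,2]))
E
```

```text
[(np.float64(0.0141), np.float64(0.525), np.float64(0.102), np.float64(-24.0)), (np.float64(0.0173), np.float64(0.525), np.float64(0.102), np.float64(-27.0)), (np.float64(0.0184), np.float64(0.525), np.float64(0.103), np.float64(-24.0)), (np.float64(0.0195), np.float64(0.524), np.float64(0.102), np.float64(-24.0)), (np.float64(0.0209), np.float64(0.525), np.float64(0.103), np.float64(-27.0))]
hub z 0.10495297937956904 disc 0.0847571645123828 panel 0.06481826375841543
```

Emit:
{"api": "carry_out", "payload": {
  "deltas": [
    [0, -0.76, 0.325, 0, 0, 0, 0],
    [0, -0.76, 0.325, 0, 0, 0, 0],
    [0, 0, 0, -0.9, 0, 0, 0],
    [0, 0, 0, -0.9, 0, 0, 0],
    [0, 0, 0, -0.9, 0, 0, 0],
    [0, 0, 0, -0.8, 0, 0, 0],
    [0, 0, 0, 0, 0, 0, 0],
    [0, 0, 0, 0, 0, 0, 0]
  ]
}}

```text
time_s: 4.42
ee_pos: [0.5266, 0.1009, 0.1199]
tool_rot: [0.275, 1.552, -0.274]
ft_force: [-0.3, -0.3, 0.4]
width: 0.005
```

Emit:
{"api": "carry_out", "payload": {
  "deltas": [
    [0, -0.04, 0.02, -0.2, 0, 0, 0],
    [0, 0, 0, -0.15, 0, 0, 0],
    [0, 0, 0, -0.08, 0, 0, 0],
    [0, 0, 0, -0.08, 0, 0, 0],
    [0, 0, 0, 0, 0, 0, 0]
  ]
}}

```text
time_s: 5.05
ee_pos: [0.5248, 0.1018, 0.0989]
tool_rot: [0.275, 1.553, -0.274]
ft_force: [-2.2, 0.6, 7.4]
width: 0.004
```

Emit:
{"api": "carry_out", "payload": {
  "deltas": [
    [0, 0, 0, -0.04, 0, 0, 0],
    [0, 0, 0, 0, 0, 0, 0]
  ]
}}

```text
time_s: 5.3
ee_pos: [0.5248, 0.1017, 0.0974]
tool_rot: [0.275, 1.553, -0.274]
ft_force: [-1.8, -0.2, 8.3]
width: 0.005
```

Emit:
{"api": "carry_out", "payload": {
  "deltas": [
    [0, 0, 0, -0.03, 0, 0, 0],
    [0, 0, 0, 0, 0, 0, 0]
  ]
}}

```text
time_s: 5.55
ee_pos: [0.5248, 0.1018, 0.0964]
tool_rot: [0.275, 1.553, -0.274]
ft_force: [-2.9, -0.5, 8.8]
width: 0.01
```

Emit:
{"api": "carry_out", "payload": {
  "deltas": [
    [0, 0, 0, -0.03, 0, 0, 0],
    [0, 0, 0, 0, 0, 0, 0]
  ]
}}

```text
time_s: 5.8
ee_pos: [0.525, 0.1018, 0.0962]
tool_rot: [0.276, 1.552, -0.273]
ft_force: [-5.6, 0.1, 21.1]
width: 0.006
```

Emit:
{"api": "carry_out", "payload": {
  "deltas": [
    [0, 0, 0, -0.02, 0, 0, 0],
    [0, 0, 0, 0, 0, 0, 0]
  ]
}}

```text
time_s: 6.05
ee_pos: [0.5252, 0.1018, 0.0961]
tool_rot: [0.276, 1.552, -0.273]
ft_force: [-6.8, -0.7, 28.2]
width: 0.009
```

The button is on its lower stop at 28 N. I'll let go, back off and check the latch.

Emit:
{"api": "carry_out", "payload": {
  "deltas": [
    [0, 0, 0, 0.5, 0, 0, 0],
    [0, 0, 0, 1, 0, 0, 0],
    [0, 0.7, -0.3, 1, 0, 0, 0],
    [0, 0.8, -0.3, 1, 0, 0, 0],
    [0, 0, 0, 0.55, 0, 0, 0],
    [0, 0, 0, 0, 0, 0, 0]
  ]
}}

```text
time_s: 6.8
ee_pos: [0.5854, 0.0774, 0.2568]
tool_rot: [0.276, 1.55, -0.274]
ft_force: [-0.7, 0.3, -0.0]
width: 0.001
```

```bash
cat > fit.py <<'E'
from h import *
import sys
s=arm.sense();print(s['time_s'],s['ee_pos'],s['ft_force'])
p,d=grab_frame('wrist');cv2.imwrite(f'pics/{sys.argv[1]}.png',p)
vs,us=np.mgrid[0:384,0:512];vs=vs.ravel();us=us.ravel();ok=d.ravel()>0
W0=wrist_world(s,us[ok],vs[ok],d)
W=W0[W0[:,2]<.112]
H=W[(np.hypot(W[:,0]-.523,W[:,1]-.102)<.06)&(W[:,2]>.071)]
def inside(P,c,a):
    q=P-c;r=np.hypot(*q.T);o=r<.0165
    for k in range(3):
        t=a+k*2*np.pi/3;x=q@[np.cos(t),np.sin(t)];y=q@[-np.sin(t),np.cos(t)]
        o|=(x>0)&(np.abs(y)<.008)&(r<.032)
    return o
A=H[:,2]>(np.percentile(H[:,2],98)-.011)
best=[]
for cx in np.arange(.517,.5331,.001):
  for cy in np.arange(.094,.1101,.001):
    for a in np.radians(np.arange(-85,35,3)):
      best.append(((inside(H[:,:2],np.array([cx,cy]),a)!=A).mean().round(4),cx.round(3),cy.round(3),np.degrees(a).round()))
best.sort();print([tuple(map(float,b)) for b in best[:4]])
c=np.array(best[0][1:3],float)
print('hub z',np.median(H[np.hypot(*(H[:,:2]-c).T)<.015][:,2]),'disc',np.median(H[~A][:,2]),'panel',np.median(W[(W[:,2]>.06)&(W[:,2]<.07)][:,2]))
T=(W0-s['ee_pos'])@R.from_rotvec(s['tool_rot']).as_matrix()
for x0 in (-.002,-.005,-.01,-.02,-.03):
    q=T[np.abs(T[:,0]-x0)<.0015]
    q=q[np.hypot(q[:,1],q[:,2])<.05]
    if len(q): print('tip',x0,len(q),q[:,1:].min(0).round(4),q[:,1:].max(0).round(4))
for q in trace('reset_top','wrist')[:1]:
    vs,us=np.nonzero(q['mask']);V=wrist_world(s,us,vs,d);print('reset',q['score'],np.median(V,0).round(4),(V.min(0)/2+V.max(0)/2).round(4))
E
python3 fit.py w3
```

```text
6.8 [0.58540115 0.0774109  0.25679957] [-0.70565305  0.3259028  -0.04439527]
[(0.0123, 0.525, 0.102, -25.0), (0.0141, 0.525, 0.103, -25.0), (0.019, 0.524, 0.102, -25.0), (0.0245, 0.524, 0.103, -25.0)]
hub z 0.09828042742320892 disc 0.07815138317570836 panel 0.06483869238354456
tip -0.002 106 [-0.012  -0.0111] [ 0.0132 -0.0084]
tip -0.005 133 [-0.013 -0.011] [ 0.0147 -0.0082]
tip -0.01 164 [-0.0134 -0.0111] [ 0.0147 -0.0081]
tip -0.02 210 [-0.0146 -0.011 ] [0.0158 0.0025]
tip -0.03 157 [-0.0105 -0.0113] [ 0.0117 -0.0081]
reset 0.92 [0.4593 0.134  0.0767] [0.4807 0.1247 0.2377]
```

Latched: the hub dropped from 105.0 to 98.3 mm and the station hasn't moved. Next I'll put the closed fingers into the -85° gap.

Emit:
{"api": "carry_out", "payload": {
  "deltas": [
    [0, -0.72, -0.15, 0, 0, 0, 0.8],
    [0, -0.72, -0.14, 0, 0, 0, 0.8],
    [0, 0, 0, -0.8, 0, 0, 0.8],
    [0, 0, 0, -0.9, 0, 0, 0.73],
    [0, 0, 0, -0.9, 0, 0, 0],
    [0, 0, 0, -0.8, 0, 0, 0],
    [0, 0, 0, 0, 0, 0, 0],
    [0, 0, 0, 0, 0, 0, 0]
  ]
}}

```text
time_s: 7.9
ee_pos: [0.5267, 0.0659, 0.1199]
tool_rot: [-0.069, 1.57, 0.069]
ft_force: [0.7, 0.2, 1.3]
width: 0.007
```

```bash
python3 - <<'E'
from h import *
s=arm.sense();M=R.from_rotvec(s['tool_rot']).as_matrix();print(s['ee_pos'],np.degrees(np.arctan2(M[1,1],M[0,1])),s['joint_pos'],M[:,0])
E
```

```text
[0.52674783 0.06592808 0.11989514] 95.00843318386259 [-0.32282747  0.5059132   0.14495254  1.95003519 -0.1097751   0.69307532
  1.54697294] [-7.85390551e-06 -5.65731908e-06 -1.00000000e+00]
```

Emit:
{"api": "carry_out", "payload": {
  "deltas": [
    [0, 0.03, 0, -0.4, 0, 0, 0],
    [0, 0, 0, -0.4, 0, 0, 0],
    [0, 0, 0, 0, 0, 0, 0]
  ]
}}

```text
time_s: 8.28
ee_pos: [0.5268, 0.0657, 0.0861]
tool_rot: [-0.069, 1.572, 0.068]
ft_force: [0.2, -0.7, 0.8]
width: 0.005
```

```bash
python3 - <<'E'
import numpy as np
a=np.radians(275-8*np.arange(10));P=np.c_[.525+.036*np.cos(a),.102+.036*np.sin(a)]
print(P[0],(np.diff(P,axis=0)/.04).round(3).tolist())
E
```

```text
[0.52813761 0.06613699] [[-0.126, -0.002], [-0.125, 0.015], [-0.121, 0.032], [-0.116, 0.049], [-0.108, 0.065], [-0.098, 0.079], [-0.086, 0.092], [-0.072, 0.103], [-0.057, 0.112]]
```

Emit:
{"api": "carry_out", "payload": {
  "deltas": [
    [0, -0.1, 0, 0.05, 0, 0, -1],
    [0, -0.125, 0.015, 0, 0, 0, -1],
    [0, -0.12, 0.03, 0, 0, 0, -1],
    [0, -0.115, 0.05, 0, 0, 0, -1],
    [0, -0.11, 0.065, 0, 0, 0, -1],
    [0, 0, 0, 0, 0, 0, 0]
  ]
}}

```text
time_s: 9.02
ee_pos: [0.5053, 0.072, 0.0897]
tool_rot: [0.477, 1.517, -0.478]
ft_force: [0.4, -1.7, 0.6]
width: 0.006
```

Emit:
{"api": "carry_out", "payload": {
  "deltas": [
    [0, -0.11, 0.08, 0, 0, 0, -1],
    [0, -0.09, 0.09, 0, 0, 0, -1],
    [0, 0, 0, 0, 0, 0, 0]
  ]
}}

```text
time_s: 9.4
ee_pos: [0.4975, 0.0787, 0.0896]
tool_rot: [0.692, 1.457, -0.692]
ft_force: [0.9, -1.9, -0.3]
width: 0.006
```

Emit:
{"api": "carry_out", "payload": {
  "deltas": [
    [0, -0.06, 0.09, 0, 0, 0, -0.8],
    [0, 0, 0, 0, 0, 0, 0],
    [0, 0, 0, 0, 0, 0, 0]
  ]
}}

```text
time_s: 9.78
ee_pos: [0.495, 0.0822, 0.0896]
tool_rot: [0.778, 1.427, -0.778]
ft_force: [0.4, -3.5, -0.3]
width: 0.005
```

```bash
python3 - <<'E'
from h import *
d0=np.load('scene0.npy');p,d=grab_frame('scene')
for D in (d0,d):
    vs,us=np.mgrid[170:215,265:310];W=world('scene',D,us.ravel(),vs.ravel())
    q=W[np.hypot(W[:,0]-.525,W[:,1]-.102)<.013];print(len(q),np.percentile(q[:,2],[10,50,90]).round(4))
cv2.imwrite('pics/s4.png',cv2.resize(p[140:240,230:345],None,fx=6,fy=6,interpolation=2))
E
```

```text
34 [0.1052 0.1071 0.1087]
45 [0.1058 0.1079 0.1549]
```

View pics/s4.png

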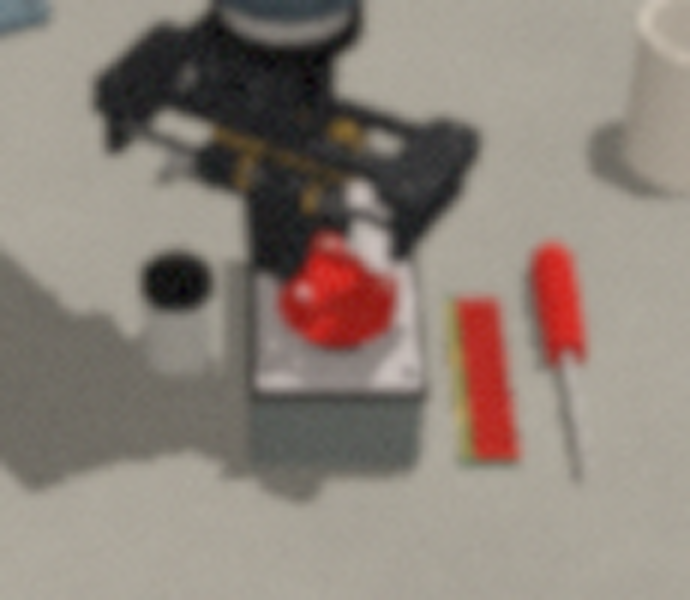

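The scene camera shows the head turned and the hub back at its original height, so the latch has let go. I'll reverse the arc so the head returns with the fingers, then lift.

Emit:
{"api": "carry_out", "payload": {
  "deltas": [
    [0, 0.06, -0.09, 0, 0, 0, 1],
    [0, 0.09, -0.09, 0, 0, 0, 1],
    [0, 0.11, -0.08, 0, 0, 0, 1],
    [0, 0.11, -0.065, 0, 0, 0, 1],
    [0, 0.115, -0.05, 0, 0, 0, 1],
    [0, 0.12, -0.03, 0, 0, 0, 1],
    [0, 0.1, -0.015, 0, 0, 0, 0.5],
    [0, 0, 0, 0.8, 0, 0, 0],
    [0, 0, 0, 1, 0, 0, 0],
    [0, 0, 0, 1, 0, 0, 0]
  ]
}}

```text
time_s: 11.08
ee_pos: [0.5226, 0.0665, 0.2027]
tool_rot: [0.072, 1.57, -0.071]
ft_force: [-0.1, 0.1, -0.3]
width: 0.007
```

Emit:
{"api": "carry_out", "payload": {
  "deltas": [
    [0, 0.75, 0.13, 0.5, 0, 0, -0.7],
    [0, 0.75, 0.13, 0.8, 0, 0, -0.6],
    [0, 0, 0, 0, 0, 0, -0.6],
    [0, 0, 0, 0, 0, 0, 0]
  ]
}}

```text
time_s: 11.58
ee_pos: [0.5828, 0.0769, 0.2535]
tool_rot: [0.28, 1.553, -0.279]
ft_force: [0.1, 0.9, 0.4]
width: 0.005
```

```bash
python3 fit.py w5
```

```text
11.575 [0.58281439 0.0768898  0.25352186] [0.07442781 0.87335005 0.37414385]
[(0.0165, 0.525, 0.102, -25.0), (0.0172, 0.525, 0.103, -25.0), (0.0186, 0.524, 0.102, -25.0), (0.0224, 0.524, 0.103, -25.0)]
hub z 0.10491831207645441 disc 0.08478936605633758 panel 0.06485278326807897
tip -0.002 110 [-0.0115 -0.0111] [ 0.0133 -0.0084]
tip -0.005 132 [-0.0129 -0.0112] [ 0.0146 -0.0084]
tip -0.01 151 [-0.0135 -0.011 ] [ 0.0143 -0.0076]
tip -0.02 210 [-0.0146 -0.0111] [0.0159 0.0019]
tip -0.03 152 [-0.0106 -0.0114] [ 0.0117 -0.0083]
reset 0.88 [0.4598 0.1334 0.0767] [0.4797 0.1244 0.2327]
```

View pics/w5.png

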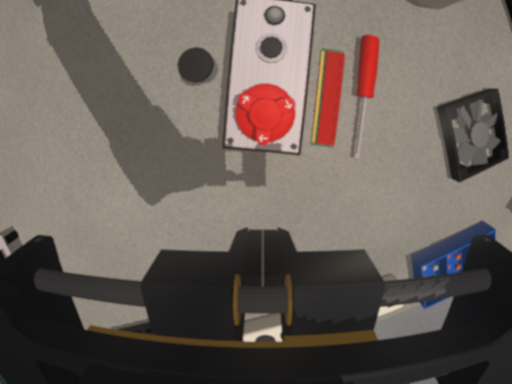

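The head is up (104.9 mm) and back at its rest angle of -25°, with the station unmoved. On to the reset button, which measures at (0.4595, 0.1333).

Emit:
{"api": "carry_out", "payload": {
  "deltas": [
    [0, -0.8, 0.35, 0, 0, 0, 0],
    [0, -0.8, 0.35, 0, 0, 0, 0],
    [0, -0.8, 0.35, 0, 0, 0, 0],
    [0, -0.7, 0.36, 0, 0, 0, 0],
    [0, 0, 0, -0.9, 0, 0, 0],
    [0, 0, 0, -0.9, 0, 0, 0],
    [0, 0, 0, -0.9, 0, 0, 0],
    [0, 0, 0, -0.9, 0, 0, 0],
    [0, 0, 0, -0.4, 0, 0, 0],
    [0, 0, 0, 0, 0, 0, 0]
  ]
}}

```text
time_s: 12.92
ee_pos: [0.4583, 0.1324, 0.093]
tool_rot: [0.281, 1.554, -0.282]
ft_force: [0.3, 0.5, -0.1]
width: 0.004
```

Emit:
{"api": "carry_out", "payload": {
  "deltas": [
    [0, 0.02, 0.02, -0.3, 0, 0, 0],
    [0, 0, 0, -0.1, 0, 0, 0],
    [0, 0, 0, -0.05, 0, 0, 0],
    [0, 0, 0, 0, 0, 0, 0]
  ]
}}

```text
time_s: 13.42
ee_pos: [0.4602, 0.1337, 0.0759]
tool_rot: [0.283, 1.552, -0.281]
ft_force: [-0.7, 1.1, 3.5]
width: 0.005
```

Emit:
{"api": "carry_out", "payload": {
  "deltas": [
    [0, 0, 0, -0.03, 0, 0, 0],
    [0, 0, 0, -0.02, 0, 0, 0],
    [0, 0, 0, 0, 0, 0, 0]
  ]
}}

```text
time_s: 13.8
ee_pos: [0.4602, 0.1337, 0.0738]
tool_rot: [0.282, 1.552, -0.281]
ft_force: [-0.8, 1.5, 4.8]
width: 0.005
```

Emit:
{"api": "carry_out", "payload": {
  "deltas": [
    [0, 0, 0, -0.03, 0, 0, 0],
    [0, 0, 0, 0, 0, 0, 0]
  ]
}}

```text
time_s: 14.05
ee_pos: [0.4602, 0.1337, 0.0733]
tool_rot: [0.283, 1.552, -0.281]
ft_force: [-3.2, 0.8, 15.6]
width: 0.006
```

Emit:
{"api": "carry_out", "payload": {
  "deltas": [
    [0, 0, 0, -0.02, 0, 0, 0],
    [0, 0, 0, 0, 0, 0, 0]
  ]
}}

```text
time_s: 14.3
ee_pos: [0.4602, 0.1338, 0.0731]
tool_rot: [0.283, 1.552, -0.281]
ft_force: [-4.7, -0.4, 26.6]
width: 0.004
```

The reset button is against its stop at 26 N. Lift off and check.

Emit:
{"api": "carry_out", "payload": {
  "deltas": [
    [0, 0, 0, 0.5, 0, 0, 0],
    [0, 0, 0, 1, 0, 0, 0],
    [0, 0, 0, 1, 0, 0, 0],
    [0, 0.5, -0.2, 1, 0, 0, 0],
    [0, 0.8, -0.35, 1, 0, 0, 0],
    [0, 0.8, -0.35, 0, 0, 0, 0],
    [0, 0.8, -0.35, 0, 0, 0, 0],
    [0, 0.2, -0.1, 0, 0, 0, 0],
    [0, 0, 0, 0, 0, 0, 0],
    [0, 0, 0, 0, 0, 0, 0]
  ]
}}

```text
time_s: 15.55
ee_pos: [0.5826, 0.0802, 0.2512]
tool_rot: [0.281, 1.554, -0.281]
ft_force: [-0.7, 0.3, 0.3]
width: 0.005
```

```bash
python3 fit.py w6
```

```text
15.55 [0.58256391 0.08021926 0.25121722] [-0.73573542  0.34141076  0.27033809]
[(0.0163, 0.525, 0.103, -25.0), (0.0166, 0.524, 0.102, -25.0), (0.017, 0.525, 0.102, -25.0), (0.0204, 0.524, 0.103, -25.0)]
hub z 0.10494919944299486 disc 0.08483510966865793 panel 0.06485117248583802
tip -0.002 110 [-0.0109 -0.0112] [ 0.0133 -0.008 ]
tip -0.005 131 [-0.013  -0.0111] [ 0.0148 -0.0084]
tip -0.01 157 [-0.0134 -0.0112] [ 0.0146 -0.0081]
tip -0.02 203 [-0.0145 -0.0111] [0.0158 0.0067]
tip -0.03 152 [-0.0105 -0.0111] [ 0.0118 -0.0082]
reset 0.82 [0.4593 0.1338 0.0767] [0.4788 0.1272 0.2318]
```

View pics/w6.png

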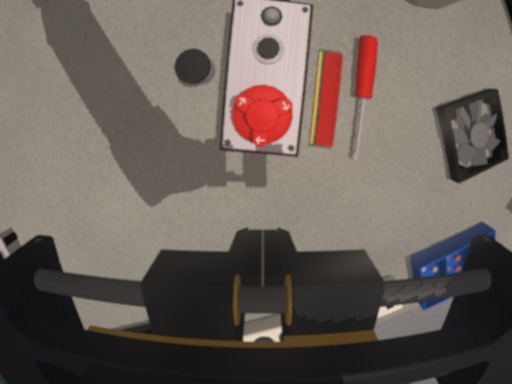

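The stop head at (262,115) is up and at rest angle, the reset cap at (268,48) is back at its first height, and the jar, memory stick and screwdriver are where they were.

```bash
python3 -c "
from plant import arm
print(arm.job_done())"
```

```text
the job is handed in; nothing more can be done
None
```

The start-of-shift check is done and handed in at about 15.6 s of the 48 s allowed; no verdict was reported. No check failed or disagreed.

- **Stop button pressed:** I pushed it down with closed fingertips to its lower stop, 28 N at most. With the fingers clear it stayed in, the hub measuring 98.3 mm against 105.0 mm when up.
- **Head twisted:** I pushed one lobe clockwise about 0.75 rad, estimated from the finger path, with at most about 3.5 N. The latch let go, and the hub came back to 104.9 mm and the head to its starting angle of -25°.
- **Reset button pressed:** I pushed it about 5 mm down to its stop, 26.6 N at most. The cap came back to its starting height of 76.7 mm.
- **Final look:** The stop button's axis was still at (0.525, 0.102) to within 1 mm, so the station had not shifted. The jar, memory stick, screwdriver and fan looked unmoved in the wrist picture. I did not check the mug, syringe or multimeter again at the end, but the arm did not go near them at bench height. The arm was clear of everything.

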